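# Take the push-fit stop end off the cooling-water manifold

## Robot

A 7-joint arm with a two-finger parallel gripper is mounted at the origin on the work surface. World frame = base frame: x ahead of the robot, y to its left, z up, the work surface at z = 0. Lengths are in m, angles in rad, forces in N, time in s.
With the tool pointing down it reaches from about 0.35 to 0.9 m from the base axis. Payload 8.1 kg.
Tool frame: the origin (TCP) lies at the very end of the fingers, on their centre line; the grasp point (between the pads) lies arm.grip_point_offset behind it (arm.grip_point_offset is the distance from the TCP to the grasp point, in m); z points along the fingers, y is the direction in which the jaws open and shut (so a half turn about z gives the same grasp; the last joint's range is limited). The gripper opens to 92 mm and grips with 3 to 60 N. Pads are 19 mm wide; open, the fingers measure 130 mm over their backs; the gripper's body (75 mm by 190 mm) begins 47 mm behind the grasp point.
Start: joints at [-1.304, 0.434, 0.025, 1.573, -0.012, 1.134, -0.075], TCP at [0.226, 0.583, 0.227] pointing down, gripper open.
Joint ranges: [-2.62, 2.62], [-0.44, 2.09], [-1.27, 1.32], [0.08, 2.57], [-1.32, 4.46], [0.12, 2], [-2.74, 2.74]. Speed limits (rad/s): [2.22, 2.22, 3.01, 3.01, 3.14, 3.14, 3.14].

## Interface

Orientations are given as [roll, pitch, yaw] about the fixed x, y, z axes, in that order (R = Rz(yaw) Ry(pitch) Rx(roll)).
In Python, from cell import arm gives the robot as it stands.
- The arm moves only by the tool servo_tool, never from a script. Its argument "commands" is a list of rows, each an object of numbers: "jaw": the finger opening in m, from 0 to 0.0918; "dx", "dy", "dz": the shift along the tool's x, y, z in m; "twist": the turn about the tool's z in rad. In form: [{"jaw": .., "dx": .., "dy": .., "dz": .., "twist": ..}, ...]. A call has 1 to 20 rows; each row shifts and turns the commanded pose from where the row before left it, along the tool's axes as they then stand; what a row does not reach is not made up. A row lasts 1/8 s, in which the tool goes at most 62.5 mm and 10.7 degrees, less where a joint would pass 70% of its speed; a pose out of reach is approached as far as the arm can. A call is refused whole if a number of a shift passes 0.0625 or a number of a turn 0.188, either way. A call with a gripper value outside its range is refused whole. The fingers move at their own pace and stop on an object; "force" is the grip in N (left out, the last holds). Time passes only in rows, so rows that do not move let the fingers close. It gives the time, the measured TCP pose, the force and the opening at its end, in the units of the state.
- arm.get_obs(): the state, without advancing time (a new reading comes with each control period).
- arm.camera(name): name is "scene" or "top" or "wrist"; returns the picture (480x640x3 uint8, blue, green, red); there is no depth.
- arm.camera_params(name): a dict with "vfov" (degrees; the focal length in pixels is half the picture's height over the tangent of half this angle, whatever the lens; pixels are square), "cx", "cy" (the principal point, pixels), "rvec" (rotation vector, rad) and "tvec" (3), from world to camera coordinates, as OpenCV has them; the wrist camera has in their place "hand_eye" (4x4, takes a point from camera to tool coordinates, whose origin is the TCP and whose axes are the flange's). Camera axes: x right, y down, z forward; pixel columns grow to the right and rows downward; lengths in m; the calibration is good to about 2 mm. A picture is of the moment at which its call begins: read the wrist's pose just before it. camera_params takes no time and is no camera call.
- arm.hand_in(): hands the job in, once; it reports no verdict.
The state is a dict: "t": time; "joint_positions": joint angles; "qd": joint speeds; "joint_efforts": joint torques, N m; "eef_pos": TCP position; "eef_rot": TCP orientation; "contact_force": force on the tool from outside, world axes, zero at the start; "moment": the same for the moment, N m; "opening": finger opening in m.
Only numpy, scipy, OpenCV 4.12 (cv2) and the standard library are available. Lean on these libraries where they do the work, as an engineer would, in place of code of your own. Each camera call takes 0.05 s, during which the arm holds its last target. There are 200 camera calls.

## Task

Take the white push-fit stop end off its steel stub on the cooling-water manifold and lay it in the white tray, leaving the hexagon cap, the glassware, the bottle and the cork alone. As with any push-fit, first push it fully home on the stub, then press its release ring fully in against the body and keep it pressed while you draw the fitting straight off; do not wrench it. Set it down gently in the tray, do not drop it, and let go.

Things in the scene. Friction and masses are not known exactly. Their poses are not given: they have to be found in the camera images.
- fitting_mid (a point): White plastic push-fit stop end: drum 60 mm diameter, 50 mm long, plus grey release ring at its open end; 65 mm long in all, 57 with the ring in; 0.2 kg. On a level 22 mm steel stub 110 mm up, 60 mm of bare stub behind the ring. Point: on its axis, 32.5 mm from both end faces (ring out). x axis: along the stub to the closed end, the way it comes off; z up.
- fitting_stop (a point): Same fitting: point on its axis at the inside stop, 6 mm inside the flat closed end face. Axes as fitting_mid. Fully home, the stub's tip bears on this stop. It starts drawn 5 to 9 mm back from home and slides home freely (1 mm loose on the stub) until it stops hard. Released, it has to be drawn 45 mm from home to be clear of the stub.
- ring_face (a point): Release ring (collet): grey flange 64 mm diameter, 6 mm thick, 25 mm hole; sleeve inside the body. Point: centre of its outer face. The ring works pressed anywhere; above the stub a 20 mm high band is open to a finger. One finger here and one on the closed end, squeezing along the axis from above, presses it in.
- collet (a joint): Ring travel into the body, m: 0 out, 0.008 fully in (7 mm frees). Spring: moves at 6 N, 14 N fully in, springs back. It spreads two catches that sit in an undercut groove of the stub. Drawn back, the catches are tucked under a lip: the ring goes in only 1 to 2 mm and stops hard, and pulling holds fast. Only within 2 mm of fully home can they spread.
- manifold: Grey steel block 100 x 250 mm, 150 mm high, on a rusty plate, fixed. Origin under the block's centre at table height; x axis: the way its two stubs stick out; z up. The stubs are level, 110 mm up, at y = -0.06 and +0.06. Either may carry the fitting; the other carries the cap.
- hexcap: Steel hexagon cap on the other stub, 52 mm across corners, 46 mm long, fixed; leave it alone. Origin on its axis, 6 mm short of its closed end.
- tray: White open plastic tray 150 mm (x) by 200 mm (y), 40 mm high, 5 mm walls and floor, fixed to the bench. Origin under its centre, at table height.
- beaker: Glass beaker 76 mm diameter at the rim, 100 mm high, a bystander. Origin at the centre of its foot.
- washbottle: White plastic bottle 68 mm diameter, 170 mm high, a bystander. Origin at the centre of its foot.
- stopper: Cork stopper, 52 mm diameter at the top, 50 mm high, a bystander. Origin at the centre of its foot.
Not all that is in view belongs to the job. What is shaped like the part that bears fitting_mid but green or yellow is not meant.

How it is judged:
On the way, in this order (a step that is already met when the one before it is completed fails the run):
1. the release ring is pressed in at least 6.5 mm while the fitting is still on the stub (value of joint collet above 0.0065 m and x of fitting_mid in the frame of manifold below 0.156 m and height (world z) of fitting_mid above 0.1 m), for 0.1 s.
2. the fitting has been drawn off the stub (x of fitting_mid in the frame of manifold above 0.18 m), for 0.1 s.
At the end, for the whole second after the job is handed in: The stop end lies inside the tray (its middle within the tray's walls and less than 48 mm above the table), at rest, released, its ring sprung out again (x of fitting_mid in the frame of tray between -0.065 and 0.065 m and y of fitting_mid in the frame of tray between -0.09 and 0.09 m and z of fitting_mid in the frame of tray below 0.048 m and linear speed of fitting below 0.02 m/s and value of joint collet below 0.002 m); the robot touches nothing.
It fails at once if the fitting was wrenched: more than 80 N between the fitting and the manifold (contact force between fitting and manifold above 80 N).
It fails at once if the fitting was dropped: it fell free faster than 0.7 m/s (linear speed of fitting above 0.7 m/s and contact force between fitting and the arm below 0.1 N and contact force between fitting and the fingers below 0.1 N).
It fails at once if a bystander was moved by more than 30 mm (distance of any of beaker, washbottle, stopper from where it was at the start of the episode above 0.03 m).
It fails at once if the hexagon cap was pushed with more than 15 N (contact force between hexcap and anything else above 15 N).
It also fails if it takes over 48 s, if anything falls off the work surface, if the arm or the gripper's body presses on something with over 40 N, if the wrist force passes 120 N, or if a joint passes its speed limit or range.

## Working session

There is one attempt and no reset: what is moved stays moved. The work goes in short steps, Python scripts to look and compute and a tool call to move; the robot and the scene stay as the last step left them, time stands still between calls to the robot, and variables do not carry over. Pictures are saved under pics/ and viewed, about 8 in all and at most 12, crops included, and the job is handed in when it is done.

Besides the shell and the picture viewer there is one more tool, called after "Call:" by a JSON object that holds its "method" and its "body", one argument or row to a line. servo_tool: Moves the arm, as the interface text tells. Its arguments: {"type":"object","properties":{"commands":{"type":"array"},"force":{"type":"number"}},"required":["commands"]}

```bash
mkdir -p pics; ls
python3 - <<'E'
from cell import arm
import cv2,numpy as np
print(arm.get_obs()); print(arm.grip_point_offset)
for n in("scene","top","wrist"):
    cv2.imwrite(f"pics/{n}0.png",arm.camera(n)); print(n,arm.camera_params(n))
E
```

```text
pics
{'t': 0.0, 'joint_positions': array([-1.30358809,  0.43525851,  0.02495284,  1.57405941, -0.01157394,
        1.13396899, -0.07511145]), 'qd': array([-0.00091717, -0.0007624 ,  0.00086952, -0.00027171,  0.00148863,
        0.00083356,  0.00050424]), 'joint_efforts': array([-2.32982835e-03, -6.67852306e+01,  9.83619355e-01, -3.14472306e+01,
       -6.07019663e-02,  4.29723586e-02,  1.41685241e-04]), 'eef_pos': array([0.22577183, 0.58227867, 0.22593723]), 'eef_rot': array([-3.14005080e+00,  1.56997108e-04,  2.77173299e+00]), 'contact_force': array([-0.02691408, -0.06102324,  0.10987921]), 'moment': array([0.02900768, 0.01267722, 0.02424009]), 'opening': 0.09209492751545535}
0.0188
scene {'vfov': 42.13079197815355, 'cx': 325.1831444882941, 'cy': 240.59174950955904, 'rvec': array([ 2.47061973,  0.79298232, -0.23835935]), 'tvec': array([-0.54577514, -0.25706451,  1.3663558 ])}
top {'vfov': 53.423814731868625, 'cx': 328.08548913315525, 'cy': 243.89671369388955, 'rvec': array([ 2.15140442, -2.2036286 ,  0.10633072]), 'tvec': array([0.02096004, 0.66642244, 0.94915777])}
wrist {'vfov': 71.78366969222294, 'cx': 320.02869273809364, 'cy': 238.59269145477606, 'hand_eye': array([[-7.55749935e-04, -9.60430176e-01, -2.78519849e-01,
         7.45187428e-02],
       [ 9.99999481e-01, -5.35662742e-04, -8.66304080e-04,
        -8.62544625e-05],
       [ 6.82831874e-04, -2.78520359e-01,  9.60430082e-01,
        -1.57732885e-01],
       [ 0.00000000e+00,  0.00000000e+00,  0.00000000e+00,
         1.00000000e+00]])}
```

View pics/scene0.png

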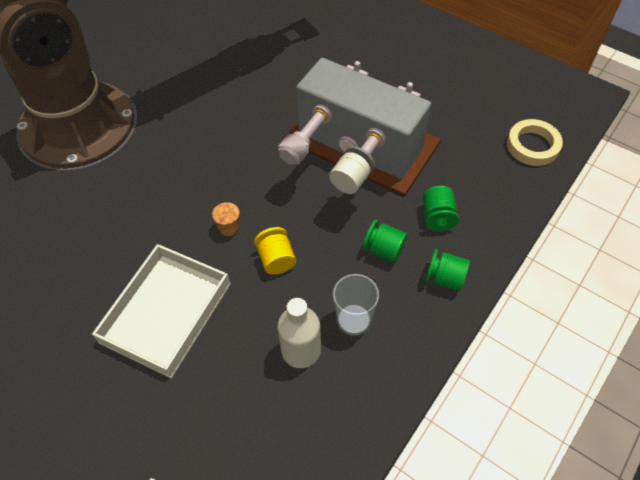

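View pics/top0.png

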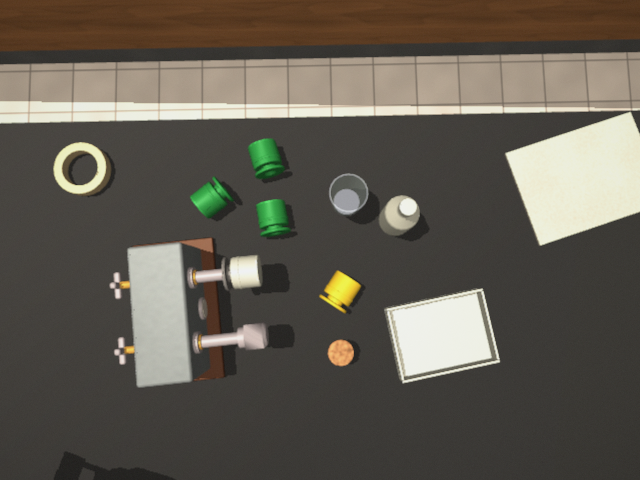

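The scene view shows the fitting at about (350,170) and the cap at (293,148). In the top view the fitting is at (243,272), the cap at (255,337), the tray at (442,336) and the manifold top face at corners (128,247), (181,243), (191,381), (137,386).

```bash
cat > h.py <<'E'
import numpy as np,cv2
from cell import arm
from scipy.spatial.transform import Rotation as Rn
def ray(n,uv,obs=None):
    p=arm.camera_params(n); f=240/np.tan(np.radians(p['vfov'])/2)
    uv=np.atleast_2d(uv).astype(float)
    d=np.c_[(uv[:,0]-p['cx'])/f,(uv[:,1]-p['cy'])/f,np.ones(len(uv))]
    if n=='wrist':
        H=p['hand_eye']; R=Rn.from_euler('xyz',obs['eef_rot']).as_matrix()
        return obs['eef_pos']+R@H[:3,3], d@(R@H[:3,:3]).T
    R=cv2.Rodrigues(p['rvec'])[0]
    return -R.T@p['tvec'], d@R
def plane(n,uv,z,obs=None):
    c,d=ray(n,uv,obs); return c+d*((z-c[2])/d[:,2])[:,None]
def proj(n,P,obs=None):
    p=arm.camera_params(n); f=240/np.tan(np.radians(p['vfov'])/2)
    P=np.atleast_2d(P)
    if n=='wrist':
        H=p['hand_eye']; R=Rn.from_euler('xyz',obs['eef_rot']).as_matrix()
        q=(P-obs['eef_pos']-R@H[:3,3])@(R@H[:3,:3])
    else: q=P@cv2.Rodrigues(p['rvec'])[0].T+p['tvec']
    return np.c_[q[:,0]/q[:,2]*f+p['cx'],q[:,1]/q[:,2]*f+p['cy']]
E
python3 - <<'E'
from h import *
np.set_printoptions(precision=4,suppress=True)
B=plane('top',[[128,247],[181,243],[191,381],[137,386]],.15); print(B,B.mean(0))
ax=B[1]+B[2]-B[0]-B[3]; yaw=np.arctan2(ax[1],ax[0]); ay=B[0]+B[1]-B[2]-B[3]
print('yaw',yaw,np.arctan2(ay[1],ay[0]), [np.linalg.norm(B[i]-B[(i+1)%4]) for i in range(4)])
im=cv2.imread('pics/top0.png')
hsv=cv2.cvtColor(im,cv2.COLOR_BGR2HSV)
m=((hsv[...,2]>150)&(hsv[...,1]<60)).astype(np.uint8)
n,l,s,c=cv2.connectedComponentsWithStats(m)
for i in range(1,n):
    if s[i,4]>80:
        r=cv2.minAreaRect(np.argwhere(l==i)[:,::-1].astype(np.float32)); b=cv2.boxPoints(r)
        print(s[i],c[i],b.round(1).tolist())
T=plane('top',[[385,307],[483,290],[499,362],[403,382]],.04); print('tray',T,T.mean(0),[np.linalg.norm(T[i]-T[(i+1)%4]) for i in range(4)])
for n,uv,z in(('bottle',(408,207),.17),('beaker',(349,194),.1),('cork',(341,352),.05),('yellow',(342,291),.05)): print(n,plane('top',uv,z))
cv2.imwrite('pics/c.png',np.hstack([cv2.resize(im[230:360,170:290],(480,520),interpolation=cv2.INTER_CUBIC)[:,:400],cv2.resize(cv2.imread('pics/scene0.png')[90:220,290:390],(400,520),interpolation=cv2.INTER_CUBIC)]))
E
```

```text
[[0.6587 0.3655 0.15  ]
 [0.6637 0.2704 0.15  ]
 [0.4202 0.252  0.15  ]
 [0.414  0.3463 0.15  ]] [0.5392 0.3085 0.15  ]
yaw -1.5119739242657337 0.07678212171595755 [np.float64(0.09516456296980738), np.float64(0.24420346571702553), np.float64(0.09455046876038717), np.float64(0.24547433163160434)]
[586  53  40   6 212] [606.217   55.8302] [[586.0, 53.0], [625.0, 53.0], [625.0, 58.0], [586.0, 58.0]]
[501  55  41   6 232] [520.7672  57.4569] [[501.0, 55.0], [541.0, 55.0], [541.0, 60.0], [501.0, 60.0]]
[544  54  40   6 219] [563.8904  56.6027] [[544.0, 54.0], [583.0, 54.0], [583.0, 59.0], [544.0, 59.0]]
[374  57  41   7 235] [393.7872  60.    ] [[373.79998779296875, 57.70000076293945], [413.8999938964844, 56.20000076293945], [414.20001220703125, 62.0], [374.0, 63.5]]
[416  56  41   7 226] [435.4248  59.2212] [[415.79998779296875, 57.0], [455.8999938964844, 55.5], [456.20001220703125, 61.20000076293945], [416.1000061035156, 62.70000076293945]]
[459  56  40   6 223] [477.6233  58.3094] [[459.0, 56.0], [498.0, 56.0], [498.0, 61.0], [459.0, 61.0]]
[289  59  40   6 228] [309.2368  61.6316] [[2
[... 3467 characters left out ...]
, [483.70001220703125, 287.1000061035156], [499.8999938964844, 362.0], [401.70001220703125, 383.1000061035156]]
[201 325  64  24 907] [237.5314 337.8346] [[200.6999969482422, 345.8999938964844], [201.60000610351562, 323.0], [264.5, 325.3999938964844], [263.6000061035156, 348.3999938964844]]
tray [[ 0.5358 -0.1063  0.04  ]
 [ 0.565  -0.3054  0.04  ]
 [ 0.4216 -0.3296  0.04  ]
 [ 0.3874 -0.1368  0.04  ]] [ 0.4774 -0.2195  0.04  ] [np.float64(0.20127181075243394), np.float64(0.1454352266381484), np.float64(0.19584342555935252), np.float64(0.1514328701309686)]
bottle [[ 0.7163 -0.1373  0.17  ]]
beaker [[ 0.7559 -0.0371  0.1   ]]
cork [[ 0.4503 -0.0152  0.05  ]]
yellow [[ 0.57   -0.0203  0.05  ]]
```

View pics/c.png

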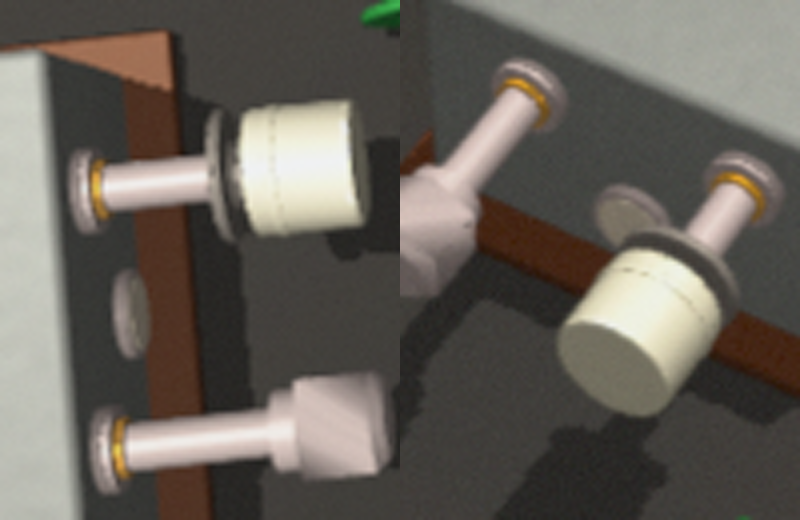

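Run:
```python
from h import *
np.set_printoptions(precision=4,suppress=True)
th=-1.503; a=np.array([np.cos(th),np.sin(th),0]); b=np.array([-a[1],a[0],0]); C=np.array([.5392,.3085,0])
# stub root / ring rims / closed rim, both sides at axis height (crop/4 + offset)
def M(p): d=p-C; return np.c_[d@a,d@b]
for nm,uv in (('stub edges near ring',[(208,157),(208,204)]),('stub root',[(110,163),(110,207)]),('drum sides near ring',[(243,106),(250,235)]),('drum sides closed',[(352,100),(369,228)]),('ring rim ends',[(216,110),(234,241)]),('cap stub',[(130,420),(130,460),(268,412),(268,455)])):
    uv=np.array(uv)/4+[170,230]; P=plane('top',uv,.11); print(nm,P[:,:2].tolist(),M(P),M(P).mean(0))
# triangulate closed-face centre: scene crop ellipse centre (613,361) ; line of axis -> intersect with plane containing axis height
print(M(plane('scene',[[290+(613-400)/4,90+361/4]],.11)))
```

```text
stub edges near ring [[0.6164558989847196, 0.20557118625842247], [0.5944853517531489, 0.20565812932340904]] [[0.1079 0.0701]
 [0.1064 0.0482]] [0.1071 0.0591]
stub root [[0.6147478662227956, 0.25142717395643127], [0.5941916911129825, 0.25141249539627586]] [[0.0621 0.0715]
 [0.0607 0.051 ]] [0.0614 0.0613]
drum sides near ring [[0.6400157551853882, 0.18905261729216902], [0.5795731141188457, 0.18612727411706761]] [[0.126  0.0925]
 [0.1248 0.032 ]] [0.1254 0.0622]
drum sides closed [[0.6416197756298962, 0.13785351609152707], [0.5814845142429665, 0.13056577563448807]] [[0.1772 0.0906]
 [0.1804 0.0301]] [0.1788 0.0604]
ring rim ends [[0.6384355455623181, 0.20173083994304503], [0.5769644446522428, 0.19360438972501193]] [[0.1132 0.0918]
 [0.1172 0.0299]] [0.1152 0.0608]
cap stub [[0.4956576357152921, 0.24210147351975103], [0.4774156345948538, 0.24210583287172233], [0.49773725490506, 0.17828770449200207], [0.47811100263901546, 0.17842153592915785]] [[ 0.0633 -0.0479]
 [ 0.0621 -0.0661]
 [ 0.1271 -0.0502]
 [ 0.1256 -0.0698]] [ 0.0945 -0.0585]
[[0.1748 0.0632]]
```

Call:
{"method": "servo_tool", "body": {
  "commands": [
    {"jaw": 0.0918, "dz": -0.04, "twist": -0.15},
    {"dz": -0.04, "twist": -0.15},
    {"twist": -0.13}
  ]
}}

```text
invalid input
```

Call:
{"method": "servo_tool", "body": {
  "commands": [
    {"jaw": 0.0918, "dx": 0, "dy": 0, "dz": -0.04, "twist": -0.15},
    {"jaw": 0.0918, "dx": 0, "dy": 0, "dz": -0.04, "twist": -0.15},
    {"jaw": 0.0918, "dx": 0, "dy": 0, "dz": 0, "twist": -0.13}
  ],
  "force": 5
}}

```text
t: 0.52
eef_pos: [0.2264, 0.5842, 0.3102]
eef_rot: [3.136, 0.002, -3.077]
contact_force: [1.0, -0.0, -0.6]
opening: 0.0921
```

Call:
{"method": "servo_tool", "body": {
  "commands": [
    {"jaw": 0.0918, "dx": -0.0356, "dy": -0.0441, "dz": 0, "twist": 0},
    {"jaw": 0.0918, "dx": -0.0356, "dy": -0.0441, "dz": 0, "twist": 0},
    {"jaw": 0.0918, "dx": -0.0356, "dy": -0.0441, "dz": 0, "twist": 0},
    {"jaw": 0.0918, "dx": -0.0356, "dy": -0.0441, "dz": 0, "twist": 0},
    {"jaw": 0.0918, "dx": -0.0356, "dy": -0.0441, "dz": 0, "twist": 0},
    {"jaw": 0.0918, "dx": -0.0356, "dy": -0.0441, "dz": 0, "twist": 0},
    {"jaw": 0.0918, "dx": -0.0356, "dy": -0.0441, "dz": 0, "twist": 0},
    {"jaw": 0.0918, "dx": -0.0356, "dy": -0.0441, "dz": 0, "twist": 0},
    {"jaw": 0.0918, "dx": -0.0356, "dy": -0.0441, "dz": 0.02, "twist": 0},
    {"jaw": 0.0918, "dx": -0.0356, "dy": -0.0441, "dz": 0.02, "twist": 0},
    {"jaw": 0.0918, "dx": 0, "dy": 0, "dz": 0.02, "twist": 0},
    {"jaw": 0.0918, "dx": 0, "dy": 0, "dz": 0.0, "twist": 0},
    {"jaw": 0.0918, "dx": 0, "dy": 0, "dz": 0.0, "twist": 0}
  ]
}}

```text
t: 2.15
eef_pos: [0.6076, 0.165, 0.2474]
eef_rot: [3.141, 0.0, -3.08]
contact_force: [0.3, 0.2, -0.6]
opening: 0.0915
```

Run:
```python
from h import *
o=arm.get_obs(); print(o)
np.save('o1.npy',o,allow_pickle=True)
cv2.imwrite('pics/w1.png',arm.camera('wrist'))
```

```text
{'t': 2.15, 'joint_positions': array([-0.45875509,  0.42642933,  0.16005079,  1.54119351, -0.071957  ,
        1.17916287,  1.34708808]), 'qd': array([-0.0062552 , -0.01055988,  0.00134067, -0.00941708,  0.00254215,
       -0.00299256,  0.00114027]), 'joint_efforts': array([ 7.50710517e-01, -6.46711135e+01,  3.21486466e+00, -3.12991190e+01,
        6.81019854e-02,  8.40601651e-02,  9.98146606e-04]), 'eef_pos': array([0.6075939 , 0.1650301 , 0.24741416]), 'eef_rot': array([ 3.14093979e+00,  3.94364438e-04, -3.07994663e+00]), 'contact_force': array([ 0.29645904,  0.15407682, -0.6407644 ]), 'moment': array([ 0.07772272,  0.00642706, -0.01981511]), 'opening': 0.09154934247452023}
```

View pics/w1.png

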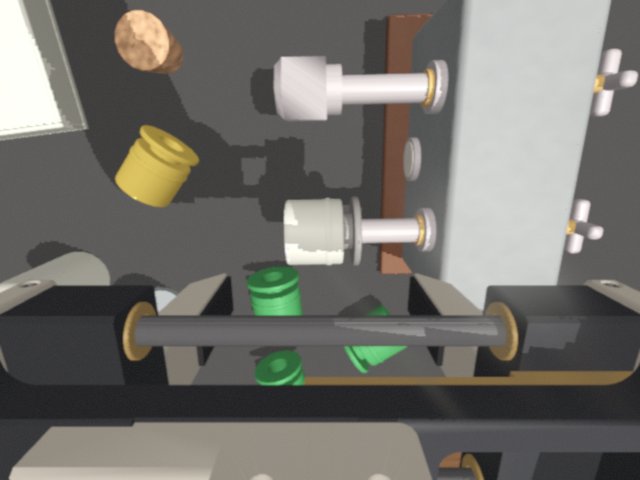

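The wrist view shows the fitting drum at columns 284–343, its ring at about 349–362, axis row about 231, between stub rows 220 and 243. The other stub and its cap are at row 88.

Run:
```python
from h import *
np.set_printoptions(precision=4,suppress=True)
o=np.load('o1.npy',allow_pickle=True).item()
R=Rn.from_euler('xyz',o['eef_rot']).as_matrix()
im=cv2.imread('pics/w1.png'); g=cv2.cvtColor(im,cv2.COLOR_BGR2GRAY)
print(g[231,278:370]); print(g[195:270,315]); print(g[195:270,357]); print(g[210:255,385]);print(g[210:255,410])
for nm,uv,z in (('stub',[(385,220.5),(385,242),(412,219.5),(412,242)],.11),('closed side rims',[(287,199),(287,265)],.11),('drum sides mid',[(315,199),(315,264)],.11),('ring sides',[(357,198),(357,264)],.11)):
    P=plane('wrist',uv,z,o); print(nm,P,(P-o['eef_pos'])@R)
```

```text
[ 92  91  92  95  96 125 174 202 209 213 215 217 216 217 217 217 216 217
 217 216 216 215 217 216 216 216 216 215 216 216 216 215 215 215 216 216
 215 215 215 215 215 214 215 215 215 215 214 211 211 212 211 211 209 210
 211 214 213 214 214 214 214 214 213 209 197 173 153 155 180 193 180 155
 144 139 127 109 118 159 186 197 201 199 197 211 234 248 250 250 250 250
 250 250]
[ 64  63  64  77 114 147 162 169 173 177 180 184 186 189 191 192 194 194
 196 197 199 200 201 201 203 206 206 207 208 209 211 212 213 214 215 215
 215 214 214 214 213 212 212 210 210 208 208 206 205 204 203 202 202 199
 202 206 219 244 251 250 248 246 244 240 237 232 226 218 198 151 106  95
  95  94  94]
[ 65  72  87 100 113 120 128 133 138 143 148 150 154 156 157 160 162 165
 167 168 170 172 173 176 178 180 182 184 185 188 188 191 193 193 195 195
 197 198 199 198 198 198 198 197 196 193 190 188 187 189 189 187 187 184
 183 183 182 180 179 177 175 174 172 170 170 164 160 156 149 137 112  98
  94  93  93]
[ 80  82  82  81  81  78  79  83 104 138 163 181 192 200 206 212 220 226
 229 237 246 252 253 252 249 242 234 229 225 219 209 189 145  98  78  78
  78  79  79  78  78  85 110 126 132]
[ 94  95  93  94  92  94  94 105 131 154 174 188 196 203 208 216 222 225
 231 239 248 251 253 252 246 236 229 225 220 213 201 177 130  94  91  88
  89  87  88  85  85  88  87  87  86]
stub [[0.5978 0.2233 0.11  ]
 [0.6182 0.2257 0.11  ]
 [0.5954 0.2478 0.11  ]
 [0.6166 0.2507 0.11  ]] [[ 0.0062  0.0587  0.1375]
 [-0.0142  0.0598  0.1375]
 [ 0.0072  0.0832  0.1375]
 [-0.0143  0.0849  0.1375]]
closed side rims [[0.5835 0.1334 0.11  ]
 [0.6465 0.1355 0.11  ]] [[ 0.0261 -0.0301  0.1374]
 [-0.0369 -0.0319  0.1374]]
drum sides mid [[0.582  0.1585 0.11  ]
 [0.6439 0.162  0.11  ]] [[ 0.026  -0.0051  0.1374]
 [-0.036  -0.0054  0.1374]]
ring sides [[0.5788 0.1959 0.11  ]
 [0.6414 0.2017 0.11  ]] [[ 0.0269  0.0325  0.1374]
 [-0.036   0.0344  0.1375]]
```

Call:
{"method": "servo_tool", "body": {
  "commands": [
    {"jaw": 0.0918, "dx": -0.005, "dy": 0.0015, "dz": 0.03, "twist": -0.005},
    {"jaw": 0.0918, "dx": 0, "dy": 0, "dz": 0.03, "twist": 0},
    {"jaw": 0.0918, "dx": 0, "dy": 0, "dz": 0.03, "twist": 0},
    {"jaw": 0.0918, "dx": 0, "dy": 0, "dz": 0.02, "twist": 0},
    {"jaw": 0.0918, "dx": 0, "dy": 0, "dz": 0.012, "twist": 0},
    {"jaw": 0.0918, "dx": 0, "dy": 0, "dz": 0, "twist": 0},
    {"jaw": 0.0918, "dx": 0, "dy": 0, "dz": 0, "twist": 0}
  ]
}}

```text
t: 3.08
eef_pos: [0.6133, 0.1661, 0.1259]
eef_rot: [3.141, 0.002, -3.076]
contact_force: [0.2, -0.9, 0.6]
opening: 0.0916
```

Run:
```python
from h import *
o=arm.get_obs(); print(o)
a=arm.camera('wrist'); b=arm.camera('scene')
cv2.imwrite('pics/w2.png',np.hstack([a[150:400,100:540],cv2.resize(b[90:215,270:390],(480,500))[:250,:360]]))
cv2.imwrite('pics/w2.png',np.vstack([a[180:400,100:540],cv2.resize(b[90:210,280:390],(440,480))[:380]]))
```

```text
{'t': 3.075, 'joint_positions': array([-0.44290512,  0.54304308,  0.14034614,  1.67102792, -0.09022278,
        0.93204291,  1.36741257]), 'qd': array([ 0.00200628, -0.00269234,  0.00149156, -0.00072131,  0.00130458,
       -0.00258041, -0.00088675]), 'joint_efforts': array([-1.24258962e-01, -6.98408675e+01,  3.19379970e+00, -2.73898405e+01,
        1.96138350e-02,  9.46079730e-02,  5.50634081e-05]), 'eef_pos': array([0.61333715, 0.16611513, 0.12590693]), 'eef_rot': array([ 3.14108850e+00,  1.71548849e-03, -3.07619319e+00]), 'contact_force': array([ 0.22947419, -0.92661103,  0.56523391]), 'moment': array([ 0.00337177,  0.05027283, -0.00959161]), 'opening': 0.09155082553479958}
```

View pics/w2.png

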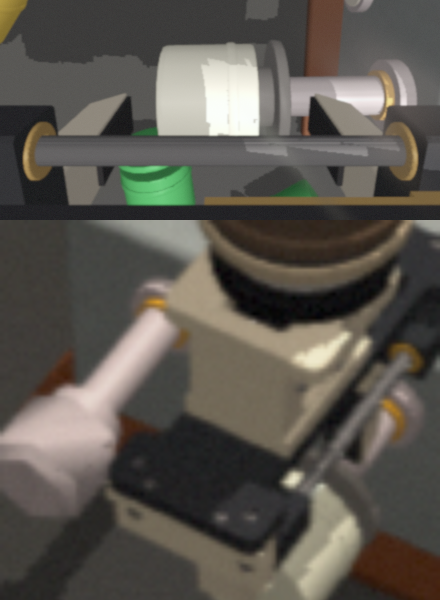

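The fingers straddle the fitting, with the drum left of centre and the ring finger between the ring and the block. Next I close lightly at 4 N, which is below the spring force.

Call:
{"method": "servo_tool", "body": {
  "commands": [
    {"jaw": 0.075, "dx": 0, "dy": 0, "dz": 0, "twist": 0},
    {"jaw": 0.068, "dx": 0, "dy": 0, "dz": 0, "twist": 0},
    {"jaw": 0.063, "dx": 0, "dy": 0, "dz": 0, "twist": 0},
    {"jaw": 0.06, "dx": 0, "dy": 0, "dz": 0, "twist": 0},
    {"jaw": 0.06, "dx": 0, "dy": 0, "dz": 0, "twist": 0}
  ],
  "force": 4
}}

```text
t: 3.8
eef_pos: [0.6128, 0.166, 0.1249]
eef_rot: [3.141, 0.0, -3.076]
contact_force: [0.4, 1.1, 1.8]
opening: 0.065
```

Call:
{"method": "servo_tool", "body": {
  "commands": [
    {"jaw": 0.06, "dx": 0, "dy": 0.0015, "dz": 0, "twist": 0},
    {"jaw": 0.06, "dx": 0, "dy": 0.0015, "dz": 0, "twist": 0},
    {"jaw": 0.06, "dx": 0, "dy": 0.001, "dz": 0, "twist": 0},
    {"jaw": 0.06, "dx": 0, "dy": 0, "dz": 0, "twist": 0}
  ]
}}

```text
t: 4.3
eef_pos: [0.6126, 0.1695, 0.1248]
eef_rot: [-3.141, 0.0, -3.077]
contact_force: [0.9, -3.3, 2.9]
opening: 0.0651
```

Call:
{"method": "servo_tool", "body": {
  "commands": [
    {"jaw": 0.06, "dx": 0, "dy": 0.001, "dz": 0, "twist": 0},
    {"jaw": 0.06, "dx": 0, "dy": 0.001, "dz": 0, "twist": 0},
    {"jaw": 0.06, "dx": 0, "dy": 0, "dz": 0, "twist": 0}
  ]
}}

```text
t: 4.68
eef_pos: [0.6124, 0.1718, 0.1248]
eef_rot: [3.141, 0.0, -3.076]
contact_force: [0.6, -3.5, 3.4]
opening: 0.0653
```

Call:
{"method": "servo_tool", "body": {
  "commands": [
    {"jaw": 0.06, "dx": 0, "dy": 0.001, "dz": 0, "twist": 0},
    {"jaw": 0.06, "dx": 0, "dy": 0, "dz": 0, "twist": 0}
  ]
}}

```text
t: 4.92
eef_pos: [0.6123, 0.1721, 0.1248]
eef_rot: [-3.141, 0.0, -3.077]
contact_force: [0.6, -4.2, 3.9]
opening: 0.065
```

Call:
{"method": "servo_tool", "body": {
  "commands": [
    {"jaw": 0.06, "dx": 0, "dy": 0.001, "dz": 0, "twist": 0},
    {"jaw": 0.06, "dx": 0, "dy": 0, "dz": 0, "twist": 0}
  ]
}}

```text
t: 5.18
eef_pos: [0.6123, 0.1721, 0.1247]
eef_rot: [-3.14, -0.0, -3.077]
contact_force: [0.6, -7.1, 4.9]
opening: 0.065
```

Call:
{"method": "servo_tool", "body": {
  "commands": [
    {"jaw": 0.06, "dx": 0, "dy": 0.001, "dz": 0, "twist": 0},
    {"jaw": 0.06, "dx": 0, "dy": 0, "dz": 0, "twist": 0}
  ]
}}

```text
t: 5.42
eef_pos: [0.6123, 0.1728, 0.1247]
eef_rot: [-3.14, -0.0, -3.078]
contact_force: [0.3, -8.4, 4.3]
opening: 0.0664
```

Call:
{"method": "servo_tool", "body": {
  "commands": [
    {"jaw": 0.063, "dx": 0, "dy": 0, "dz": 0, "twist": 0},
    {"jaw": 0.061, "dx": 0, "dy": -0.001, "dz": 0, "twist": 0},
    {"jaw": 0.061, "dx": 0, "dy": 0, "dz": 0, "twist": 0}
  ],
  "force": 25
}}

```text
t: 5.8
eef_pos: [0.6125, 0.1704, 0.1247]
eef_rot: [-3.138, -0.0, -3.079]
contact_force: [1.2, -10.3, 4.6]
opening: 0.0615
```

The ring is already in 3.5 mm, past the locked limit of 2 mm, so the fitting is home. I'll press further.

Call:
{"method": "servo_tool", "body": {
  "commands": [
    {"jaw": 0.059, "dx": 0, "dy": -0.001, "dz": 0, "twist": 0},
    {"jaw": 0.057, "dx": 0, "dy": -0.001, "dz": 0, "twist": 0},
    {"jaw": 0.053, "dx": 0, "dy": 0, "dz": 0, "twist": 0},
    {"jaw": 0.05, "dx": 0, "dy": 0, "dz": 0, "twist": 0},
    {"jaw": 0.05, "dx": 0, "dy": 0, "dz": 0, "twist": 0}
  ],
  "force": 35
}}

```text
t: 6.42
eef_pos: [0.6127, 0.1682, 0.1248]
eef_rot: [-3.138, -0.0, -3.079]
contact_force: [1.3, -11.6, 5.8]
opening: 0.0564
```

Call:
{"method": "servo_tool", "body": {
  "commands": [
    {"jaw": 0.05, "dx": 0, "dy": -0.002, "dz": 0, "twist": 0},
    {"jaw": 0.05, "dx": 0, "dy": -0.002, "dz": 0, "twist": 0},
    {"jaw": 0.05, "dx": 0, "dy": -0.002, "dz": 0, "twist": 0},
    {"jaw": 0.05, "dx": 0, "dy": -0.002, "dz": 0, "twist": 0}
  ]
}}

```text
t: 6.92
eef_pos: [0.6127, 0.166, 0.1249]
eef_rot: [3.139, 0.001, -3.075]
contact_force: [0.7, 5.1, 4.5]
opening: 0.0563
```

Call:
{"method": "servo_tool", "body": {
  "commands": [
    {"jaw": 0.05, "dx": 0, "dy": -0.002, "dz": 0, "twist": 0},
    {"jaw": 0.05, "dx": 0, "dy": -0.002, "dz": 0, "twist": 0},
    {"jaw": 0.05, "dx": 0, "dy": 0, "dz": 0, "twist": 0}
  ]
}}

```text
t: 7.3
eef_pos: [0.6132, 0.1597, 0.1248]
eef_rot: [3.141, 0.0, -3.077]
contact_force: [1.0, 3.7, 4.5]
opening: 0.0565
```

Call:
{"method": "servo_tool", "body": {
  "commands": [
    {"jaw": 0.05, "dx": 0, "dy": -0.004, "dz": 0, "twist": 0},
    {"jaw": 0.05, "dx": 0, "dy": -0.004, "dz": 0, "twist": 0},
    {"jaw": 0.05, "dx": 0, "dy": -0.004, "dz": 0, "twist": 0},
    {"jaw": 0.05, "dx": 0, "dy": -0.004, "dz": 0, "twist": 0},
    {"jaw": 0.05, "dx": 0, "dy": 0, "dz": 0, "twist": 0}
  ]
}}

```text
t: 7.92
eef_pos: [0.6144, 0.1428, 0.1249]
eef_rot: [-3.141, 0.0, -3.078]
contact_force: [2.4, 1.7, 5.2]
opening: 0.0569
```

Call:
{"method": "servo_tool", "body": {
  "commands": [
    {"jaw": 0.05, "dx": 0, "dy": -0.004, "dz": 0, "twist": 0},
    {"jaw": 0.05, "dx": 0, "dy": -0.004, "dz": 0, "twist": 0},
    {"jaw": 0.05, "dx": 0, "dy": -0.004, "dz": 0, "twist": 0},
    {"jaw": 0.05, "dx": 0, "dy": -0.004, "dz": 0, "twist": 0},
    {"jaw": 0.05, "dx": 0, "dy": -0.004, "dz": 0, "twist": 0},
    {"jaw": 0.05, "dx": 0, "dy": -0.004, "dz": 0, "twist": 0},
    {"jaw": 0.05, "dx": 0, "dy": -0.006, "dz": 0, "twist": 0},
    {"jaw": 0.05, "dx": 0, "dy": -0.006, "dz": 0, "twist": 0},
    {"jaw": 0.05, "dx": 0, "dy": 0, "dz": 0, "twist": 0}
  ]
}}

```text
t: 9.05
eef_pos: [0.6158, 0.1061, 0.1241]
eef_rot: [-3.14, -0.002, -3.078]
contact_force: [-0.6, -0.0, -2.8]
opening: 0.0563
```

Run:
```python
from h import *
a=arm.camera('wrist'); b=arm.camera('scene')
cv2.imwrite('pics/w3.png',np.vstack([a[150:400,100:540],cv2.resize(b[110:240,260:400],(440,340))]))
```

```text
(no output)
```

View pics/w3.png

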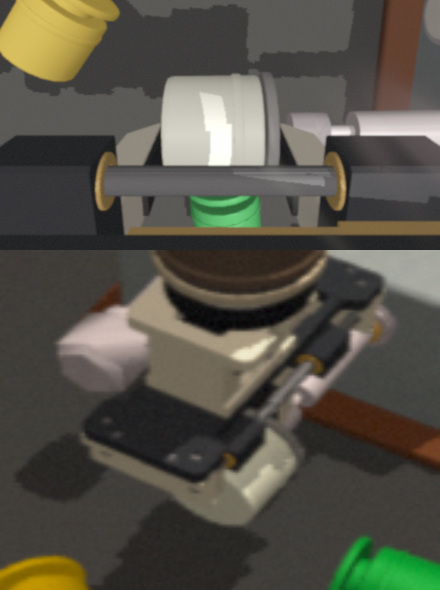

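The fitting is off the stub, held with the ring pressed in (opening 56.3 mm, about 2.8 N hanging weight). I'll lift it and carry it to the tray.

Call:
{"method": "servo_tool", "body": {
  "commands": [
    {"jaw": 0.05, "dx": 0, "dy": -0.01, "dz": -0.01, "twist": 0},
    {"jaw": 0.05, "dx": 0, "dy": -0.02, "dz": -0.02, "twist": 0},
    {"jaw": 0.05, "dx": 0.01, "dy": -0.026, "dz": -0.025, "twist": 0},
    {"jaw": 0.05, "dx": 0.02, "dy": -0.03, "dz": -0.02, "twist": 0},
    {"jaw": 0.05, "dx": 0.02, "dy": -0.03, "dz": 0, "twist": 0},
    {"jaw": 0.05, "dx": 0.02, "dy": -0.03, "dz": 0, "twist": 0},
    {"jaw": 0.05, "dx": 0.02, "dy": -0.03, "dz": 0, "twist": 0},
    {"jaw": 0.05, "dx": 0.02, "dy": -0.03, "dz": 0, "twist": 0},
    {"jaw": 0.05, "dx": 0.02, "dy": -0.03, "dz": 0, "twist": 0},
    {"jaw": 0.05, "dx": 0.01, "dy": -0.03, "dz": 0, "twist": 0},
    {"jaw": 0.05, "dx": 0.01, "dy": -0.03, "dz": 0, "twist": 0},
    {"jaw": 0.05, "dx": 0.009, "dy": -0.02, "dz": 0, "twist": 0},
    {"jaw": 0.05, "dx": 0, "dy": 0, "dz": 0, "twist": 0},
    {"jaw": 0.05, "dx": 0, "dy": 0, "dz": 0, "twist": 0}
  ]
}}

```text
t: 10.9
eef_pos: [0.4786, -0.2173, 0.2001]
eef_rot: [3.141, 0.001, -3.076]
contact_force: [0.4, -0.3, -2.3]
opening: 0.0562
```

Run:
```python
from h import *
a=arm.camera('wrist'); b=arm.camera('scene')
cv2.imwrite('pics/w4.png',np.vstack([a[100:400,60:580],cv2.resize(b[180:400,70:330],(520,300))]))
```

```text
(no output)
```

View pics/w4.png

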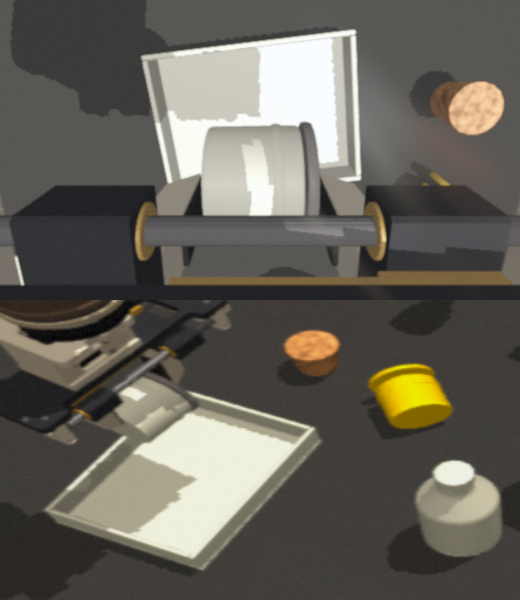

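Call:
{"method": "servo_tool", "body": {
  "commands": [
    {"jaw": 0.05, "dx": 0, "dy": 0, "dz": 0.03, "twist": 0},
    {"jaw": 0.05, "dx": 0, "dy": 0, "dz": 0.035, "twist": 0},
    {"jaw": 0.05, "dx": 0, "dy": 0, "dz": 0.035, "twist": 0},
    {"jaw": 0.05, "dx": 0, "dy": 0, "dz": 0.025, "twist": 0},
    {"jaw": 0.05, "dx": 0, "dy": 0, "dz": 0.01, "twist": 0},
    {"jaw": 0.05, "dx": 0, "dy": 0, "dz": 0.005, "twist": 0},
    {"jaw": 0.05, "dx": 0, "dy": 0, "dz": 0.002, "twist": 0},
    {"jaw": 0.05, "dx": 0, "dy": 0, "dz": 0, "twist": 0},
    {"jaw": 0.05, "dx": 0, "dy": 0, "dz": 0, "twist": 0}
  ]
}}

```text
t: 12.12
eef_pos: [0.4788, -0.218, 0.0583]
eef_rot: [-3.141, 0.001, -3.076]
contact_force: [-0.4, 0.4, -2.6]
opening: 0.0564
```

Call:
{"method": "servo_tool", "body": {
  "commands": [
    {"jaw": 0.05, "dx": 0, "dy": 0, "dz": 0.002, "twist": 0},
    {"jaw": 0.05, "dx": 0, "dy": 0, "dz": 0.002, "twist": 0},
    {"jaw": 0.05, "dx": 0, "dy": 0, "dz": 0.001, "twist": 0},
    {"jaw": 0.05, "dx": 0, "dy": 0, "dz": 0, "twist": 0}
  ]
}}

```text
t: 12.62
eef_pos: [0.4783, -0.2178, 0.0526]
eef_rot: [3.141, -0.0, -3.077]
contact_force: [0.7, -0.6, -2.8]
opening: 0.0564
```

Call:
{"method": "servo_tool", "body": {
  "commands": [
    {"jaw": 0.05, "dx": 0, "dy": 0, "dz": 0.0015, "twist": 0},
    {"jaw": 0.05, "dx": 0, "dy": 0, "dz": 0, "twist": 0}
  ]
}}

```text
t: 12.88
eef_pos: [0.4787, -0.2179, 0.0519]
eef_rot: [-3.142, 0.001, -3.077]
contact_force: [-1.1, 0.9, 5.4]
opening: 0.0564
```

Call:
{"method": "servo_tool", "body": {
  "commands": [
    {"jaw": 0.05, "dx": 0, "dy": 0, "dz": 0.001, "twist": 0},
    {"jaw": 0.05, "dx": 0, "dy": 0, "dz": 0, "twist": 0}
  ]
}}

```text
t: 13.12
eef_pos: [0.479, -0.2182, 0.0515]
eef_rot: [-3.141, 0.002, -3.077]
contact_force: [-3.2, 0.8, 12.9]
opening: 0.0566
```

Call:
{"method": "servo_tool", "body": {
  "commands": [
    {"jaw": 0.05, "dx": 0, "dy": 0, "dz": 0.001, "twist": 0},
    {"jaw": 0.05, "dx": 0, "dy": 0, "dz": 0, "twist": 0}
  ]
}}

```text
t: 13.38
eef_pos: [0.4793, -0.2186, 0.051]
eef_rot: [-3.141, 0.003, -3.077]
contact_force: [-3.5, -0.6, 19.4]
opening: 0.0568
```

It is on the tray floor. I'll ease the load, then open slowly so the ring springs out under the fingers.

Call:
{"method": "servo_tool", "body": {
  "commands": [
    {"jaw": 0.05, "dx": 0, "dy": 0, "dz": -0.002, "twist": 0},
    {"jaw": 0.058, "dx": 0, "dy": 0, "dz": 0, "twist": 0},
    {"jaw": 0.06, "dx": 0, "dy": 0, "dz": 0, "twist": 0},
    {"jaw": 0.062, "dx": 0, "dy": 0, "dz": 0, "twist": 0},
    {"jaw": 0.064, "dx": 0, "dy": 0, "dz": 0, "twist": 0},
    {"jaw": 0.067, "dx": 0, "dy": 0, "dz": 0, "twist": 0},
    {"jaw": 0.072, "dx": 0, "dy": 0, "dz": 0, "twist": 0},
    {"jaw": 0.08, "dx": 0, "dy": 0, "dz": 0, "twist": 0},
    {"jaw": 0.0918, "dx": 0, "dy": 0, "dz": 0, "twist": 0},
    {"jaw": 0.0918, "dx": 0, "dy": 0, "dz": 0, "twist": 0}
  ]
}}

```text
t: 14.62
eef_pos: [0.4783, -0.2177, 0.0512]
eef_rot: [3.141, -0.0, -3.076]
contact_force: [0.5, -0.4, -0.7]
opening: 0.0911
```

Call:
{"method": "servo_tool", "body": {
  "commands": [
    {"jaw": 0.0918, "dx": 0, "dy": 0, "dz": -0.01, "twist": 0},
    {"jaw": 0.0918, "dx": 0, "dy": 0, "dz": -0.03, "twist": 0},
    {"jaw": 0.0918, "dx": 0, "dy": 0, "dz": -0.05, "twist": 0},
    {"jaw": 0.0918, "dx": -0.02, "dy": 0, "dz": -0.05, "twist": 0},
    {"jaw": 0.0918, "dx": -0.02, "dy": 0, "dz": -0.03, "twist": 0},
    {"jaw": 0.0918, "dx": 0, "dy": 0, "dz": 0, "twist": 0},
    {"jaw": 0.0918, "dx": 0, "dy": 0, "dz": 0, "twist": 0},
    {"jaw": 0.0918, "dx": 0, "dy": 0, "dz": 0, "twist": 0}
  ]
}}

```text
t: 15.62
eef_pos: [0.517, -0.2152, 0.2202]
eef_rot: [3.141, -0.002, -3.077]
contact_force: [0.4, 0.6, 0.2]
opening: 0.092
```

Run:
```python
from h import *
o=arm.get_obs()
np.save('o2.npy',o,allow_pickle=True)
a=arm.camera('wrist'); b=arm.camera('scene'); cv2.imwrite('pics/w5raw.png',a)
cv2.imwrite('pics/w5.png',np.vstack([cv2.resize(a[0:330],(520,268)),cv2.resize(b[180:400,70:400],(520,330))]))
```

```text
(no output)
```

View pics/w5.png

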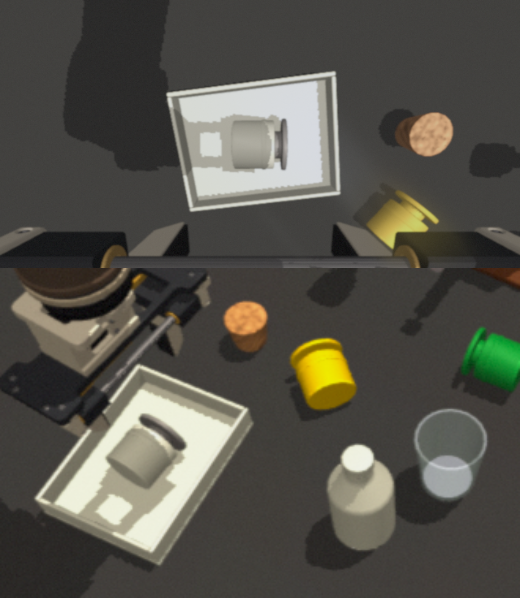

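The fitting lies near the tray centre with its ring sprung out and a visible gap. I'll check that it is still, then hand in.

Run:
```python
from h import *
a=arm.camera('wrist'); 
for _ in range(6): b=arm.camera('wrist')
d=cv2.absdiff(cv2.GaussianBlur(a,(5,5),0),cv2.GaussianBlur(b,(5,5),0))[80:270,200:430]; print(d.max(), arm.get_obs()['contact_force'])
if d.max()<40: print(arm.hand_in())
```

```text
57 [0.09437604 0.01761356 0.40811149]
```

Run:
```python
from h import *
def c(i):
    h=cv2.cvtColor(i,cv2.COLOR_BGR2GRAY)[80:270,200:430]; return cv2.GaussianBlur(h,(5,5),0)
def s(i): 
    return c(i).astype(np.float32)
a=arm.camera('top'); w=arm.camera('wrist')
for k in range(10): b=arm.camera('top')
v=arm.camera('wrist')
print(cv2.phaseCorrelate(s(w)[40:130,80:170],s(v)[40:130,80:170]), cv2.phaseCorrelate(s(w),s(v)))
d=cv2.absdiff(c(w),c(v)); print(d.max(),(d>20).sum(), np.argwhere(d>20)[:5]+[80,200], arm.get_obs()['qd'].round(4))
cv2.imwrite('pics/w6.png',np.vstack([w[70:280,190:440],v[70:280,190:440]]))
w0=cv2.imread('pics/w5raw.png'); print(cv2.phaseCorrelate(s(w0)[40:130,80:170],s(v)[40:130,80:170]),cv2.phaseCorrelate(s(w0),s(v)))
```

```text
((-0.04137933997062504, -0.10063481424844412), 0.9966636982670537) ((-0.02282484341917268, -0.05838462934467259), 0.9566561243600316)
10 0 [] [-0.0002 -0.0008 -0.0014  0.0003  0.0013  0.0006  0.0002]
((0.1347532157905107, -1.4478826791419337), 0.6800132859783408) ((0.39063797572902104, -1.4756728573653533), 0.5611566169394387)
```

```bash
python3 -c "
from cell import arm
print(arm.get_obs()['t'],arm.hand_in())"
```

```text
the job is handed in; nothing more can be done
16.725 None
```

The stop end is off its stub and lying near the middle of the white tray. I handed the job in at 16.7 s of the 48 s allowed; no verdict is reported.

- **Release:** I gripped the fitting along its axis at 4 N and slid it about 6 mm home until it stopped. I then squeezed the ring fully in, with the finger opening going from 65 to 56.4 mm.
- **Draw-off:** I drew it straight off by about 62 mm with the ring held in. The wrist force readings after each move stayed below about 12 N while it was on the stub.
- **Placing:** I lowered it until it touched the tray floor, pressing with about 19 N at most. I then eased off, opened the fingers slowly and lifted the gripper about 17 cm clear.

**Last checks:** The picture after release shows the fitting in the tray with its ring sprung out. I did not compare the bystanders' positions before and after, but the path never came near them.

One check disagreed. My first stillness test, comparing two wrist-camera frames, was over its limit. The whole picture had moved between frames, not just the fitting, which points to the arm still settling. The repeat over 0.5 s showed about 0.1 pixel of motion, and the last force reading was about 0.4 N.

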